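# Mount a pump head on the leak-test stand and lock it

## Task

Set the cream-and-blue pump head on the test stand's round receiver so that its two tabs drop through the gaps in the black lock collar and its flange sits flat, and let go of it. Then swing the collar clockwise by its lever until the lever stands over the green mark, not past it, and after that wind the red T-handle of the drain valve clockwise until it stops. Leave the other things on the bench where they are.

Things in the scene. Friction and masses are not known exactly. Their poses are not given: they have to be found in the camera images.
- head_center (a point): Centre of the loose pump head, on its axis, 39 mm above its underside (it is 78 mm high). Hold it by its blue block, best 15 mm above this point: 34 mm along its own x by 26 mm along its y, from 9 mm below to 25 mm above this point. The two flange tabs lie along its x axis. It starts upright on its spigot on the bench. A half turn about z makes no difference.
- pump_head: The same pump head; origin: centre of its underside. From below: cream spigot 35 mm across, 10 mm long, tapered foot; cream flange 58 mm across, 6 mm thick, with two opposite tabs 18 mm wide along x, 76 mm over their ends; cream dome 54 mm across up to 30 mm; blue block 30 to 64 mm; brass nozzle 12 mm across on top. 0.2 to 0.35 kg.
- seat (a point): Centre of the receiver's flat top, 75 mm above the bench. Axes are the stand's: z up, y from the valve to the receiver. The steel receiver is 80 mm across, its bore 41 mm wide and 43 mm deep takes the spigot. Seated, the flange lies on this face and head_center is 29 mm above this point. The pump head's x axis (tabs) must lie along this x axis, where the collar's gaps are at the start.
- stand: The fixed test stand: aluminium deck 130 mm (x) by 310 mm (y), 20 mm high; origin under its centre. Receiver with collar at y = +85 mm, drain valve at y = -85 mm. Place and yaw vary.
- collar (a joint): Angle of the black lock collar about the receiver's axis, rad, growing clockwise seen from above. Starts at 0 to 0.25, with its two gaps (70 degrees wide) over the seat's x axis (centred at 0.12, the red mark). Locked at the green mark: 1.15. It goes on to a stop at 1.5, which is too far. It stays where it is left and takes about 2 N at the lever.
- collar_top (a point): On the collar's axis, level with its top, 87.5 mm above the bench, 12.5 mm above the seat. The collar is 96 mm across outside, 82 mm inside; two grey lips 4 mm thick reach in from it to 32 mm from the axis and, when turned, pass 2.5 mm above the seated tabs. Between the lips are the two gaps; the lever points along one of them.
- lever_grip (a point): Point to grip the collar's lever, on its centre line, 80 mm from the collar's axis, 66 mm above the bench. The lever is a black radial bar with a white line on top, 12 mm wide, 20 mm high (10 mm above and below this point), from 48 to 95 mm from the axis; it moves with the collar. Below it only the stand's deck and mark arms, 20.5 mm high.
- lock_mark (a point): Middle of the top of the green mark arm on the stand's foot, near its end, 110 mm from the receiver's axis, 20.5 mm above the bench. When locked, the lever points at it, right above the arm. A like red arm shows the open position.
- valve (a joint): Angle of the red T-handle about its upright spindle, rad, growing clockwise seen from above, up to the stop at 4.7, where the valve is shut. It starts at 0 to 0.5, so about three quarters of a turn is needed, with regrasping. It does not rise or sink, stays where it is left and takes 0.06 N m.
- t_grip (a point): Centre of the T-handle's bar, on the spindle axis, 91 mm above the bench, 170 mm from the receiver's axis. The bar is 80 mm long along this x axis, 12 mm wide, 14 mm high (7 mm above and below); below it a spindle 10 mm across and a brass block 50 x 50 mm whose top is 31 mm below this point. The frame turns with the bar.
- jar: white jar with a yellow lid, 54 mm across, 50 mm high, a bystander; its place and the pump head's are swapped in some starts
- gasket: white flat ring, 44 mm across, 6 mm high, a bystander
- pliers: pliers with red handles, about 175 mm long, lying, a bystander
- screwdriver: screwdriver with a blue handle, lying, a bystander
- meter: yellow hand meter 150 x 85 x 35 mm at the left, a bystander
- spare_pump: grey and blue spare pump, 55 x 100 x 62 mm, at the left, a bystander
Things that resemble listed ones, but are neither listed nor needed, are in the scene too. Leave any pink look-alike of the pump_head alone.

How it is judged:
On the way, in this order (a step that is already met when the one before it is completed fails the run):
1. the pump head sits flat on the receiver with its tabs through the collar's gaps, released (horizontal distance between head_center and seat below 0.005 m and z of head_center in the frame of seat between 0.0255 and 0.0325 m and angle between head_center's own z axis and vertical below 0.08 rad and angle between the x axis of head_center and the x axis of seat, either way round below 0.35 rad and contact force between the fingers and pump_head below 0.1 N), for 0.2 s.
2. the collar stands at its green mark over the seated pump head, let go (horizontal distance between head_center and seat below 0.005 m and z of head_center in the frame of seat between 0.0255 and 0.0325 m and angle between head_center's own z axis and vertical below 0.08 rad and angle between the x axis of head_center and the x axis of seat, either way round below 0.35 rad and value of joint collar between 1.02 and 1.28 rad and contact force between the fingers and collar below 0.1 N), for 0.2 s.
3. the T-handle is wound clockwise to its stop (horizontal distance between head_center and seat below 0.005 m and z of head_center in the frame of seat between 0.0255 and 0.0325 m and angle between head_center's own z axis and vertical below 0.08 rad and angle between the x axis of head_center and the x axis of seat, either way round below 0.35 rad and value of joint collar between 1.02 and 1.28 rad and value of joint valve above 4.4 rad), for 0.2 s.
At the end, for the whole second after the job is handed in: The pump head sits flat on the receiver (centred within 5 mm, 3.5 mm in height, 0.08 rad of tilt, tabs within 0.35 rad of the seat's x axis) and at rest, the collar is within 0.13 rad of the green mark (1.02 to 1.28 rad) and the T-handle is at its stop (over 4.4 rad) (all of step 3 and linear speed of pump_head below 0.02 m/s); the robot touches nothing.
It fails at once if a bystander is moved more than 30 mm (distance of any of jar, gasket, pliers, screwdriver, meter, spare_pump from where it was at the start of the episode above 0.03 m).
It also fails if it takes over 69 s, if anything falls off the work surface, if the arm or the gripper's body presses on something with over 40 N, if the wrist force passes 120 N, or if a joint passes its speed limit or range.

## Robot

A 6-joint arm with a two-finger parallel gripper is mounted at the origin on the work surface. World frame = base frame: x ahead of the robot, y to its left, z up, the work surface at z = 0. Lengths are in m, angles in rad, forces in N, time in s.
With the tool pointing down it reaches from about 0.375 to 0.975 m from the base axis. Payload 3.8 kg.
Tool frame: the origin (TCP) lies on the centre line of the jaws, within the pads' length; the fingertips stand 25 mm ahead of it and the grasp point (between the pads) lies 6 mm ahead of it; y points along the fingers, z is the direction in which the jaws open and shut, and the axes are right-handed (so a half turn about y gives the same grasp; the last joint's range is limited). The gripper opens to 85 mm and grips with 20 to 120 N. Pads are 22 mm wide; open, the fingers measure 114 mm over their backs; the gripper's body (76 mm by 85 mm) begins 54 mm behind the grasp point. The pads swing forward as they close: fully open they stand 13 mm farther back than shut.
Start: joints at [1.294, 0.264, 1.604, -0, 1.274, -0.037], TCP at [0.16, 0.656, 0.256] pointing down, gripper open.
Joint ranges: [-2.63, 2.63], [-0.94, 2.18], [0.31, 2.57], [-1.31, 4.45], [0, 2.66], [-2.55, 2.55]. Speed limits (rad/s): [2.57, 2.57, 3.14, 3.14, 3.14, 3.14].

## Interface

Orientations are given as a rotation vector (axis times angle).
In Python, from workcell import bot gives the robot as it stands.
- The arm moves only by the shell command python3 -m jog 'ROWS' [FORCE]. ROWS is JSON, a list of rows, each a list of 5 numbers: the shift along the world's x, y, z in mm, then the turn about the world's z in degrees, then the finger opening in mm, from 0 to 85.4. A call has exactly 10 rows; each row is the pose to reach, as a shift and turn from the pose commanded when the call began; what a row does not reach only later rows make up. A row lasts 1/8 s, in which the tool goes at most 62.5 mm and 10.7 degrees, less where a joint would pass 70% of its speed; a pose out of reach is approached as far as the arm can. A call with a gripper value outside its range is refused whole. The fingers move at their own pace and stop on an object; FORCE is the grip in N (left out, the last holds). Time passes only in rows, so rows that repeat a pose let the fingers close, or fill a call up. It gives the time, the measured TCP pose, the force and the opening at its end, in the units of the state.
- bot.read_state(): the state, without advancing time (a new reading comes with each control period).
- bot.read_camera(name): name is "side" or "top"; returns a dict with "pixels" (384x512x3 uint8, red, green, blue), "fx", "fy", "cx", "cy" (pixels), "dist" ([k1, k2, p1, p2, k3] as OpenCV has them; the pictures are not rectified), "R" (3x3) and "t" (3): a world point X has camera coordinates R X + t. Camera axes: x right, y down, z forward; pixel columns grow to the right and rows downward; lengths in m; the calibration is good to about 2 mm. A picture is of the moment at which its call begins. There is no depth.
- bot.finish_job(): hands the job in, once; it reports no verdict.
The state is a dict: "time": time; "q": joint angles; "joint_vel": joint speeds; "joint_torque": joint torques, N m; "tool_pos": TCP position; "tcp_rot": TCP orientation; "wrist_force": force on the tool from outside, world axes, zero at the start; "torque": the same for the moment, N m; "width": opening from 0.0 (shut) to 1.0 (fully open).
Only numpy, scipy, OpenCV 4.12 (cv2) and the standard library are available. Lean on these libraries where they do the work, as an engineer would, in place of code of your own. Each camera call takes 0.05 s, during which the arm holds its last target.

## Working session

There is one attempt and no reset: what is moved stays moved. The work goes in short steps, Python scripts to look and compute and a shell command to move; the robot and the scene stay as the last step left them, time stands still between calls to the robot, and variables do not carry over. Pictures are saved under pics/ and viewed, and the job is handed in when it is done.

```bash
ls; mkdir -p pics; python3 - <<'E'
from workcell import bot
import cv2,pickle
s=bot.read_state();print({k:s[k] for k in('time','tool_pos','tcp_rot','width')})
for n in('top','side'):
    c=bot.read_camera(n);pickle.dump(c,open(f'{n}.pkl','wb'))
    cv2.imwrite(f'pics/{n}0.png',cv2.resize(c['pixels'][:,:,::-1],(800,600),interpolation=cv2.INTER_CUBIC))
    print(n,c['fx'],c['fy'],c['cx'],c['cy'],c['dist'],c['R'],c['t'])
E
```

```text
pics
{'time': 0.0, 'tool_pos': array([0.16012758, 0.65503209, 0.25495261]), 'tcp_rot': array([-1.56477733,  0.18856813, -0.1880312 ]), 'width': 0.9999105598216557}
top 355.3171049052903 355.3171049052903 247.3326771123113 190.47340092687855 [-0.11335783  0.          0.          0.          0.        ] [[ 0.02554906 -0.99958243  0.01349884]
 [-0.98800422 -0.02730572 -0.15199363]
 [ 0.15229876 -0.00945361 -0.98828929]] [0.07016612 0.46045183 1.07757746]
side 453.90665102075934 453.90665102075934 253.67210811088873 187.7119089047397 [-0.02125134  0.          0.          0.          0.        ] [[ 0.98648778 -0.16365162  0.00774695]
 [-0.11906753 -0.74861131 -0.65223004]
 [ 0.11253796  0.64249455 -0.7579815 ]] [-0.43977134  0.17844191  1.13784964]
```

View pics/top0.png

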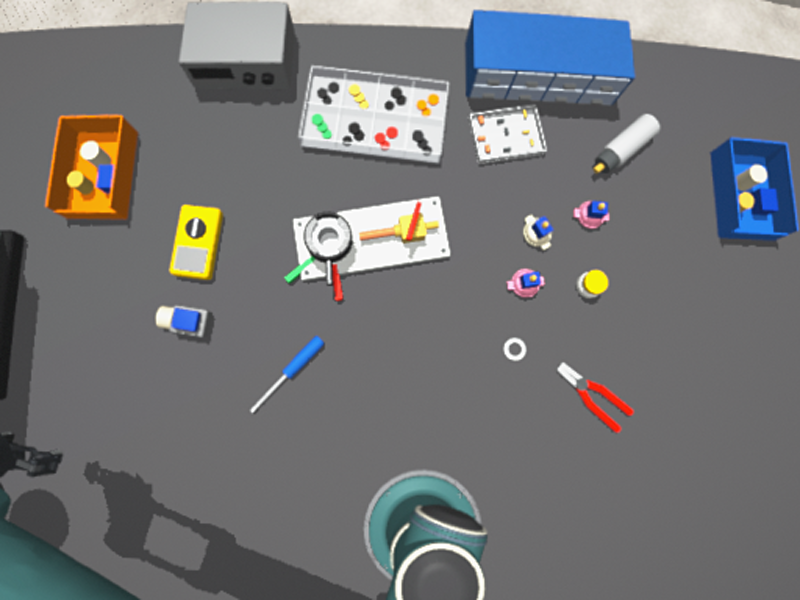

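View pics/side0.png

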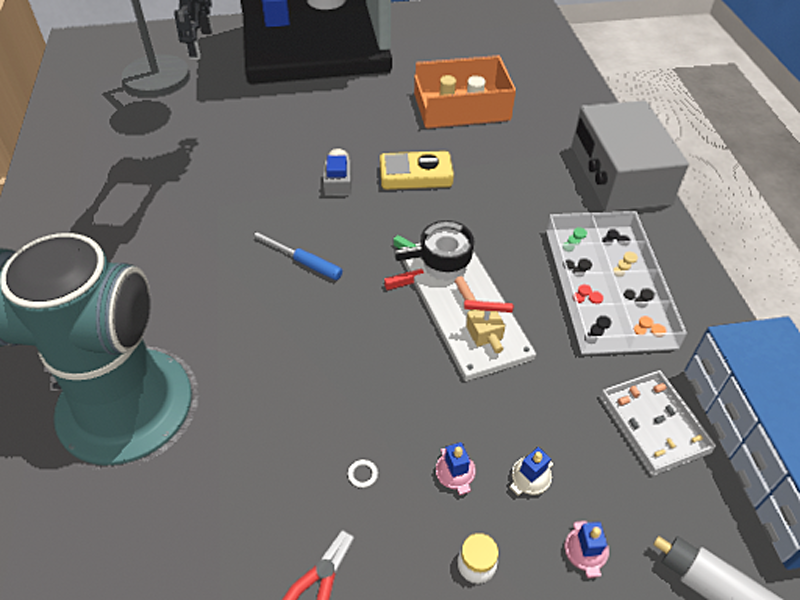

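Pump head candidates in the top view (800x600) are cream/blue at (537,232), pink look-alikes at (592,213) and (526,282), and the yellow-lid jar at (593,283). By the description I choose the cream one, which is at side (532,470). Next I check it in close crops.

```bash
cat > h.py <<'E'
import numpy as np,cv2,pickle
def load(n): return pickle.load(open(n+'.pkl','rb'))
def crop(n,u0,v0,w,h,k,out):
    # pixel coords native
    c=load(n);im=c['pixels'][v0:v0+h,u0:u0+w,::-1]
    im=cv2.resize(im,(w*k,h*k),interpolation=cv2.INTER_CUBIC)
    for i in range(0,w,10):
        cv2.putText(im,str(u0+i),(i*k,8),0,.3,(0,255,255),1) ; cv2.line(im,(i*k+k//2,10),(i*k+k//2,14),(0,255,255),1)
    for j in range(0,h,10):
        cv2.putText(im,str(v0+j),(0,j*k+k//2+3),0,.3,(0,255,255),1);cv2.line(im,(20,j*k+k//2),(24,j*k+k//2),(0,255,255),1)
    cv2.imwrite(out,im)
def K(c): return np.array([[c['fx'],0,c['cx']],[0,c['fy'],c['cy']],[0,0,1.]])
def unproj(n,u,v,z):
    c=load(n);p=cv2.undistortPoints(np.array([[[u,v]]],float),K(c),np.array(c['dist']))[0,0]
    R=np.array(c['R']);t=np.array(c['t']);d=R.T@np.array([p[0],p[1],1]);o=-R.T@t
    return o+d*(z-o[2])/d[2]
def proj(n,X):
    c=load(n);return cv2.projectPoints(np.array(X,float).reshape(-1,3),cv2.Rodrigues(np.array(c['R']))[0],np.array(c['t'],float),K(c),np.array(c['dist']))[0].reshape(-1,2)
E
python3 -c "
from h import *
crop('top',320,120,80,75,10,'pics/c1.png')
crop('side',270,270,130,100,6,'pics/c2.png')
crop('top',175,115,120,85,6,'pics/c3.png')
crop('side',235,130,120,120,5,'pics/c4.png')
"
```

```text
(no output)
```

View pics/c1.png

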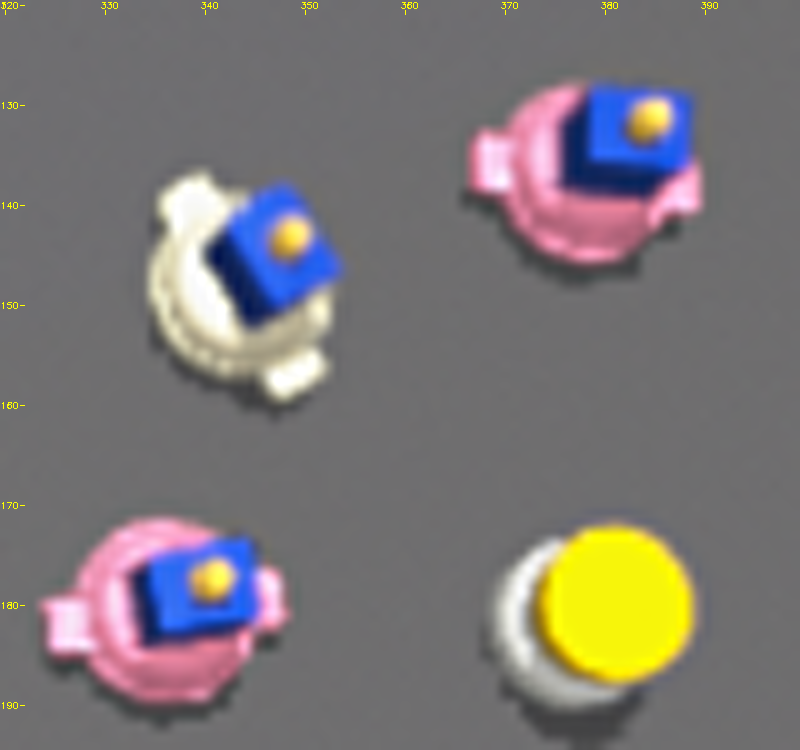

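View pics/c2.png

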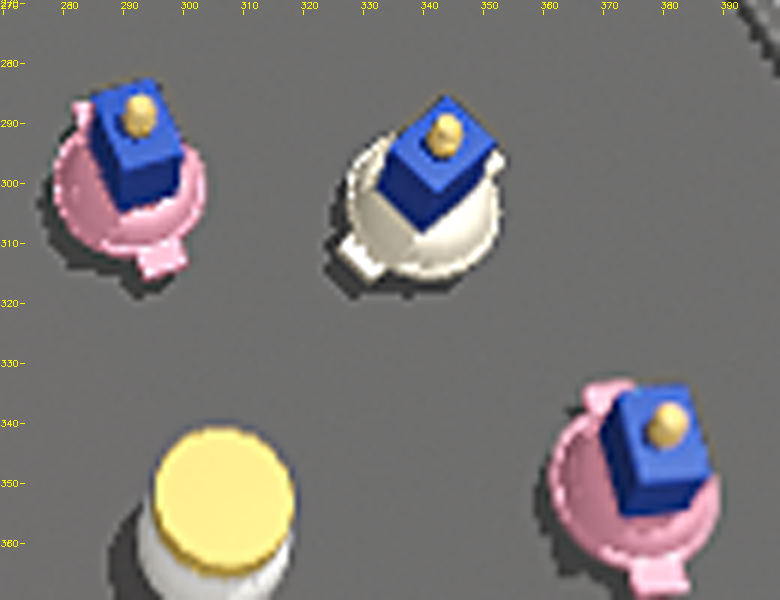

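View pics/c3.png

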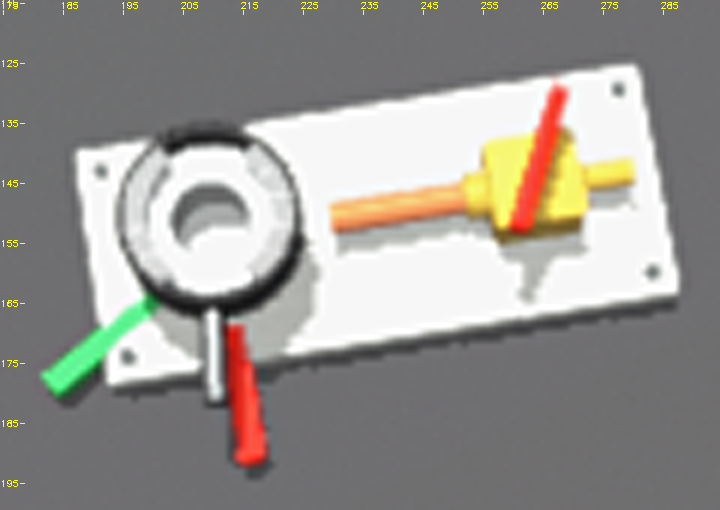

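View pics/c4.png

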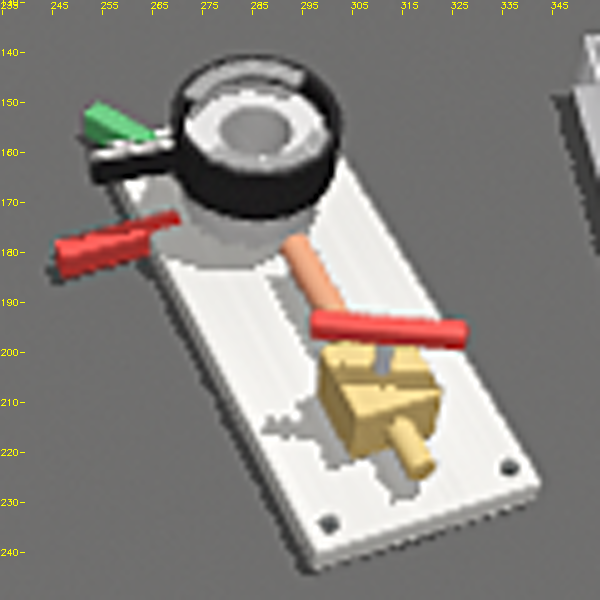

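Close crops confirm it: the cream body with cream tabs has its nozzle at top (348.7,143.0) and side (343.8,291.7). In the top view the collar lever points down at about (210,180). The green arm ends near (184,178) and the red arm near (216,191). The T-bar runs from (268,129) to (261,153). Next I fit poses to these.

```bash
cat > fit.py <<'E'
from h import *
from scipy.optimize import least_squares
def c1(x,y):return 320+x/10-.5,120+y/10-.5
def c2(x,y):return 270+x/6-.5,270+y/6-.5
def c3(x,y):return 175+x/6-.5,115+y/6-.5
def c4(x,y):return 235+x/5-.5,130+y/5-.5
# stand corners z=.02
T=[c3(76,150),c3(637,66),c3(680,292),c3(108,384)]
S4=[c4(540,485),c4(315,552)] # (+x,-y),(-x,-y)
loc={'pp':(.065,.155),'pm':(.065,-.155),'mm':(-.065,-.155),'mp':(-.065,.155)}
def W(p,l,z):
    c,s=np.cos(p[2]),np.sin(p[2]);return [p[0]+c*l[0]-s*l[1],p[1]+s*l[0]+c*l[1],z]
def res(p):
    r=[]
    for k,m in zip(('pp','pm','mm','mp'),T): r+=list(proj('top',W(p,loc[k],.02))[0]-m)
    for k,m in zip(('pm','mm'),S4): r+=list(proj('side',W(p,loc[k],.02))[0]-m)
    r+=list(proj('top',W(p,(0,.085),.0875))[0]-c3(210,219))
    r+=list(proj('side',W(p,(0,.085),.075))[0]-c4(255,132)) 
    return r
f=least_squares(res,[.45,.1,0]);print('stand',f.x,np.degrees(f.x[2]));print(np.round(f.fun.reshape(-1,2),2))
p=f.x
seat=np.array(W(p,(0,.085),.075));print('seat',seat);print('valve axis',W(p,(0,-.085),.091))
print('collar top est',unproj('top',*c3(210,219),.0875), 'side bore',unproj('side',*c4(255,132),.075))
e=unproj('top',*c3(213,404),.076);cen=unproj('top',*c3(210,219),.0875);d=e-seat;print('lever end',e,np.hypot(*d[:2]),np.degrees(np.arctan2(d[1],d[0])), 'standx neg yaw',np.degrees(p[2])-180)
for n,q in(('green',(54,390)),('red',(250,465))):
    e=unproj('top',*c3(*q),.0205);d=e-seat;print(n,e,np.hypot(*d[:2]),np.degrees(np.arctan2(d[1],d[0])))
a=unproj('top',*c3(560,86),.098);b=unproj('top',*c3(521,230),.098);print('T',a,b,(a+b)/2,np.hypot(*(a-b)[:2]),np.degrees(np.arctan2(*(a-b)[1::-1])))
a=unproj('side',*c4(310,323),.091);b=unproj('side',*c4(467,335),.091);print('Tside',a,b,(a+b)/2)
print('nozzle top',unproj('top',*c1(292,232),.078),'side',unproj('side',*c2(447,128),.077))
a=unproj('top',*c1(185,181),.015);b=unproj('top',*c1(301,382),.015);print('tabs',a,b,(a+b)/2,np.hypot(*(a-b)[:2]),np.degrees(np.arctan2(*(a-b)[1::-1])))
E
python3 fit.py
```

```text
stand [0.58616754 0.1183907  0.18711827] 10.721086919826838
[[-0.17  0.56]
 [ 0.03  0.21]
 [ 0.01  0.65]
 [-0.15  0.32]
 [ 0.58 -0.18]
 [ 0.    0.52]
 [-0.33 -0.66]
 [ 0.36 -0.06]]
seat [0.57035514 0.20190697 0.075     ]
valve axis [np.float64(0.6019799388863613), np.float64(0.034874422136116925), 0.091]
collar top est [0.56831983 0.20080335 0.0875    ] side bore [0.56931779 0.20183568 0.075     ]
lever end [0.47536878 0.19630812 0.076     ] 0.09515122707757336 -176.62667438572032 standx neg yaw -169.27891308017317
green [0.49039828 0.28674224 0.0205    ] 0.11657668418376488 133.30434261257693
red [0.45299656 0.18082066 0.0205    ] 0.11923786133038564 -169.81410805996634
T [0.64026942 0.02542257 0.098     ] [0.56424318 0.04384859 0.098     ] [0.6022563  0.03463558 0.098     ] 0.07822728363381254 -13.623735926697377
Tside [0.56420244 0.04747705 0.091     ] [0.64171578 0.02703611 0.091     ] [0.60295911 0.03725658 0.091     ]
nozzle top [ 0.61124272 -0.22951347  0.078     ] side [ 0.60926541 -0.22981597  0.077     ]
tabs [ 0.64660933 -0.21305553  0.015     ] [ 0.57948308 -0.25044397  0.015     ] [ 0.6130462  -0.23174975  0.015     ] 0.0768363742981457 29.11723110836536
```

```bash
cat > st.py <<'E'
from workcell import bot
import numpy as np,cv2
s=bot.read_state();R=cv2.Rodrigues(np.array(s['tcp_rot'],float))[0]
print('t',round(s['time'],2),'pos',np.round(s['tool_pos'],4),'F',np.round(s['wrist_force'],1),'T',np.round(s['torque'],2),'w',round(s['width'],3))
print('q',np.round(s['q'],3),'approach',np.round(R[:,1],3),'jaw yaw',round(np.degrees(np.arctan2(R[1,2],R[0,2])),1))
E
python3 st.py
```

```text
t 0.1 pos [0.1602 0.6551 0.2551] F [ 0.7 -0.1  0.8] T [-0.05 -0.04 -0.04] w 0.995
q [ 1.294  0.265  1.605  0.     1.274 -0.037] approach [-0.001 -0.002 -1.   ] jaw yaw 76.3
```

```bash
python3 -m jog '[[25,-49,0,-7,85],[51,-100,0,-15,70],[77,-151,0,-23,60],[103,-202,0,-31,55],[130,-255,0,-40,55],[156,-306,0,-48,55],[182,-357,0,-56,55],[208,-408,0,-64,55],[235,-461,0,-72,55],[261,-512,0,-80,55]]' 40; python3 st.py
```

```text
time: 1.35
tool_pos: [0.4216, 0.1418, 0.2561]
tcp_rot: [-1.175, 1.26, -1.26]
wrist_force: [1.1, 0.9, -0.6]
width: 0.649
t 1.35 pos [0.4216 0.1418 0.2561] F [ 1.1  0.9 -0.6] T [ 0.07 -0.05 -0.02] w 0.649
q [ 0.268 -0.185  2.07   0.     1.256  0.338] approach [ 0.  0. -1.] jaw yaw -4.0
```

```bash
python3 -m jog '[[25,-49,0,-8,50],[50,-98,0,-16,50],[75,-148,0,-24,50],[100,-197,0,-32,50],[125,-246,0,-40,50],[150,-295,-20,-48,50],[175,-345,-50,-54,50],[189,-372,-90,-57,50],[189,-372,-116,-57,50],[189,-372,-116,-57,50]]'; python3 st.py; python3 - <<'E'
from workcell import bot
import cv2,pickle
from h import crop
for n in('top','side'): pickle.dump(bot.read_camera(n),open(n+'.pkl','wb'))
crop('top',310,100,100,100,6,'pics/d1.png');crop('side',290,210,110,110,5,'pics/d2.png')
E
```

```text
time: 2.6
tool_pos: [0.6077, -0.2277, 0.1363]
tcp_rot: [-0.511, 1.942, -1.933]
wrist_force: [0.2, -0.6, 0.9]
width: 0.589
t 2.6 pos [ 0.6077 -0.2277  0.1363] F [ 0.2 -0.6  0.9] T [0.02 0.   0.05] w 0.589
q [-0.397  0.315  1.77   0.     1.064  0.664] approach [-0.007  0.003 -1.   ] jaw yaw -60.8
```

View pics/d2.png

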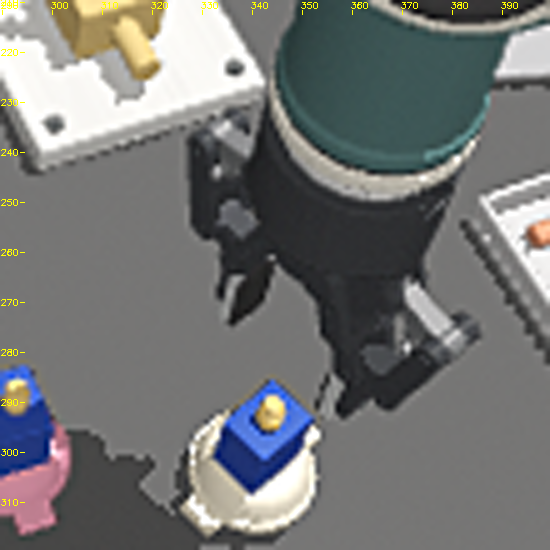

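View pics/d1.png

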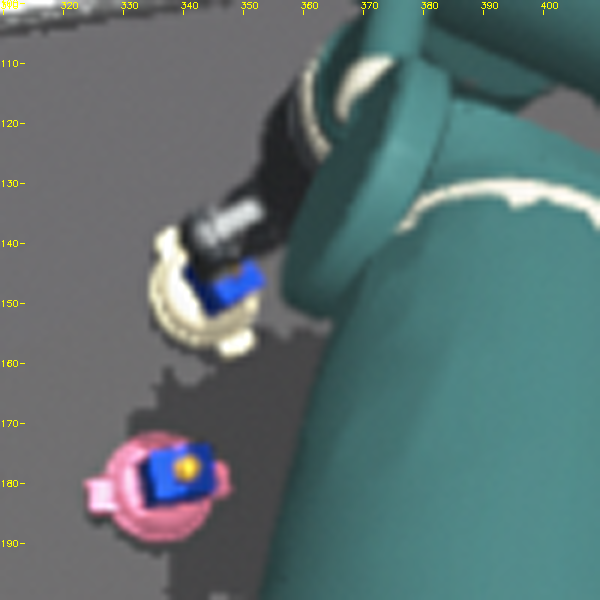

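```bash
python3 -m jog '[[0,0,-20,0,50],[0,0,-40,0,50],[0,0,-60,0,50],[0,0,-75,0,50],[0,0,-80,0,50],[0,0,-80,0,50],[0,0,-80,0,0],[0,0,-80,0,0],[0,0,-80,0,0],[0,0,-80,0,0]]' 50; python3 st.py
```

```text
time: 3.95
tool_pos: [0.6112, -0.2287, 0.0614]
tcp_rot: [-0.503, 1.933, -1.935]
wrist_force: [0.3, -0.0, 4.1]
width: 0.3
t 3.95 pos [ 0.6112 -0.2287  0.0614] F [ 0.3 -0.   4.1] T [-0.01 -0.06 -0.01] w 0.3
q [-0.396  0.398  1.814  0.     0.928  0.664] approach [ 0.002 -0.001 -1.   ] jaw yaw -60.7
```

```bash
python3 -m jog '[[0,0,30,0,0],[0,0,80,0,0],[0,0,130,0,0],[-5,50,140,-4,0],[-10,105,140,-8,0],[-15,160,140,-12,0],[-20,215,140,-16,0],[-26,270,140,-20,0],[-31,325,140,-22,0],[-35,360,140,-22,0]]'; python3 st.py; python3 -m jog '[[-2,20,0,0,0],[-4,40,0,0,0],[-6,60,0,0,0],[-7,70,0,0,0],[-7,70,-10,0,0],[-7,70,-20,0,0],[-7,70,-30,0,0],[-7,70,-30,0,0],[-7,70,-30,0,0],[-7,70,-30,0,0]]'; python3 st.py; python3 - <<'E'
from workcell import bot
import cv2,pickle
from h import crop
for n in('top','side'): pickle.dump(bot.read_camera(n),open(n+'.pkl','wb'))
crop('top',165,95,100,90,6,'pics/e1.png');crop('side',215,80,110,110,5,'pics/e2.png')
E
```

```text
time: 5.2
tool_pos: [0.5737, 0.1339, 0.1991]
tcp_rot: [-0.141, 2.156, -2.156]
wrist_force: [0.3, -0.3, -3.0]
width: 0.298
t 5.2 pos [0.5737 0.1339 0.1991] F [ 0.3 -0.3 -3. ] T [ 0.02 -0.07  0.06] w 0.298
q [0.187 0.147 1.852 0.    1.145 1.629] approach [-0.002 -0.    -1.   ] jaw yaw -82.7
time: 6.45
tool_pos: [0.5687, 0.2017, 0.1709]
tcp_rot: [-0.135, 2.156, -2.155]
wrist_force: [0.0, 0.4, -2.1]
width: 0.296
t 6.45 pos [0.5687 0.2017 0.1709] F [ 0.   0.4 -2.1] T [ 0.01  0.01 -0.01] w 0.296
q [0.3   0.196 1.85  0.    1.094 1.744] approach [ 0.001  0.    -1.   ] jaw yaw -82.7
```

View pics/e1.png

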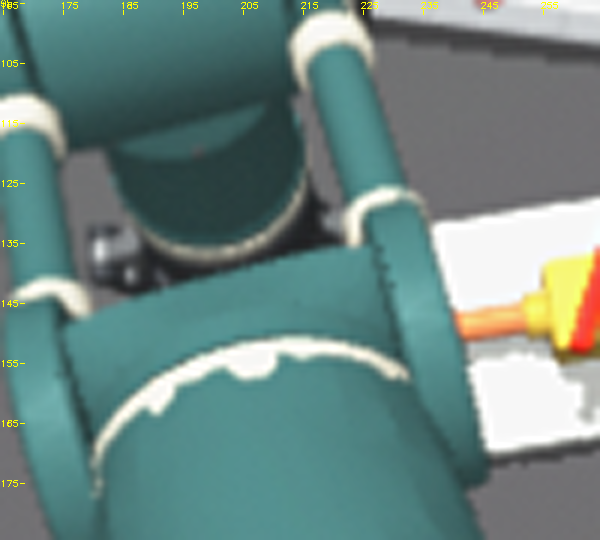

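View pics/e2.png

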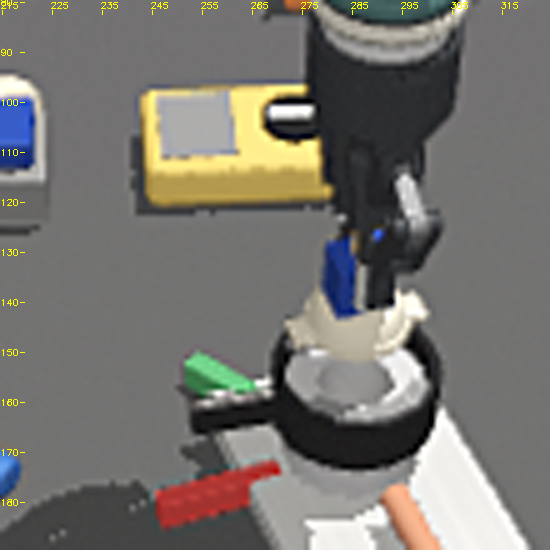

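```bash
python3 -c "
from h import *
crop('side',262,122,50,52,12,'pics/e3.png')
import numpy as np
c=np.array([.5687,.2017]);a=np.radians(7.4);u=np.array([np.cos(a),np.sin(a)]);v=np.array([-u[1],u[0]])
for z in(.1255,.1195):
  for sx,sy in((38,9),(38,-9),(-38,9),(-38,-9)):
    p=c+u*sx/1e3+v*sy/1e3;q=proj('side',[p[0],p[1],z])[0];print(z,sx,sy,(q-[262,122]+.5)*12)
"
```

```text
0.1255 38 9 [441.99072061 198.31054904]
0.1255 38 -9 [469.75616476 250.44920703]
0.1255 -38 9 [127.63450288 262.94899744]
0.1255 -38 -9 [152.85594507 316.31938639]
0.1195 38 9 [439.85450133 217.45526606]
0.1195 38 -9 [467.49875277 269.57781305]
0.1195 -38 9 [126.62021257 282.09138918]
0.1195 -38 -9 [151.73896595 335.44084773]
```

View pics/e3.png

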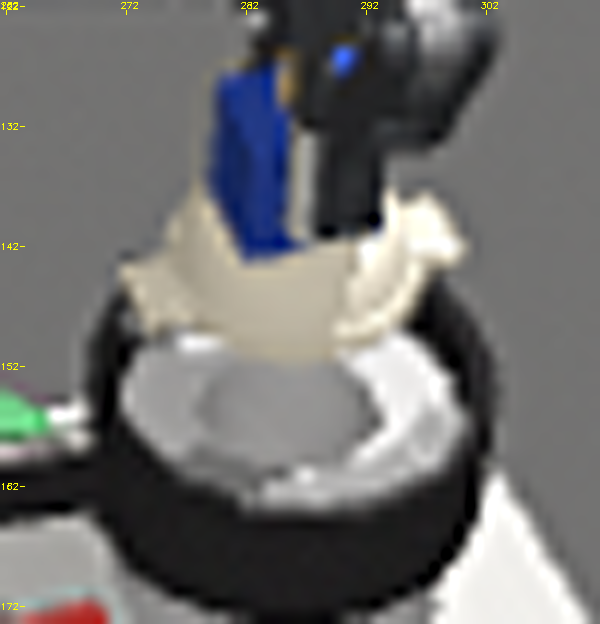

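```bash
python3 -m jog '[[2,0,0,0,0],[2,0,-8,0,0],[2,0,-16,0,0],[2,0,-22,0,0],[2,0,-27,0,0],[2,0,-32,0,0],[2,0,-36,0,0],[2,0,-38,0,0],[2,0,-38,0,0],[2,0,-38,0,0]]'; python3 st.py; python3 - <<'E'
from workcell import bot
import cv2,pickle
from h import crop
for n in('side',): pickle.dump(bot.read_camera(n),open(n+'.pkl','wb'))
crop('side',255,115,60,60,10,'pics/f2.png')
E
```

```text
time: 7.8
tool_pos: [0.5705, 0.2017, 0.1325]
tcp_rot: [-0.136, 2.156, -2.156]
wrist_force: [-0.5, -0.4, -2.2]
width: 0.296
t 7.8 pos [0.5705 0.2017 0.1325] F [-0.5 -0.4 -2.2] T [-0.01  0.    0.  ] w 0.296
q [0.299 0.238 1.877 0.    1.027 1.743] approach [ 0.  0. -1.] jaw yaw -82.7
```

View pics/f2.png

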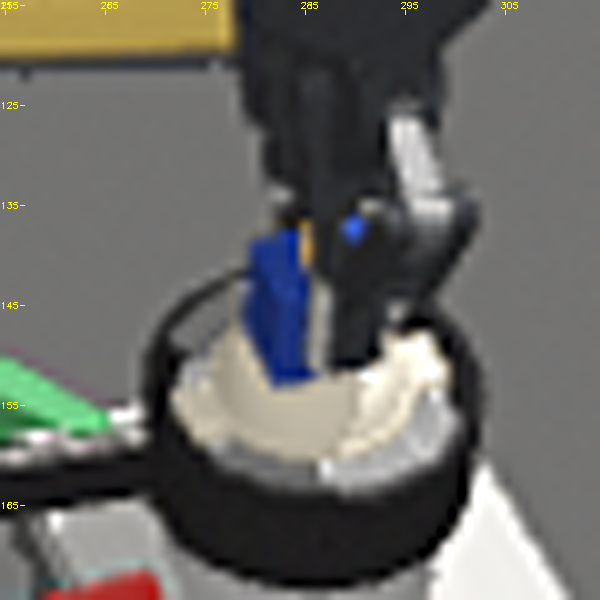

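The side view shows the spigot entering the bore with no contact force, and the tabs (173–178,155 and 297,150) are lined up with the gaps. I lower it the last 6 mm.

```bash
python3 -m jog '[[0,0,-2,0,0],[0,0,-4,0,0],[0,0,-5,0,0],[0,0,-6,0,0],[0,0,-7,0,0],[0,0,-7,0,0],[0,0,-7,0,0],[0,0,-7,0,0],[0,0,-7,0,0],[0,0,-7,0,0]]'; python3 st.py
```

```text
time: 9.1
tool_pos: [0.5704, 0.2017, 0.1264]
tcp_rot: [-0.137, 2.156, -2.156]
wrist_force: [-5.1, -1.2, 5.6]
width: 0.294
t 9.1 pos [0.5704 0.2017 0.1264] F [-5.1 -1.2  5.6] T [-0.26  0.61 -0.05] w 0.294
q [ 0.299  0.244  1.881 -0.     1.016  1.743] approach [ 0.  0. -1.] jaw yaw -82.7
```

```bash
python3 -m jog '[[0,0,0,0,40],[0,0,0,0,50],[0,0,0,0,50],[0,0,20,0,50],[0,0,50,0,50],[-20,20,80,0,50],[-60,70,90,0,50],[-100,120,90,0,50],[-100,120,90,0,50],[-100,120,90,0,50]]'; python3 st.py; python3 - <<'E'
from workcell import bot
import cv2,pickle
from h import crop
for n in('side','top'): pickle.dump(bot.read_camera(n),open(n+'.pkl','wb'))
crop('side',235,115,80,60,10,'pics/g2.png')
crop('top',175,115,80,75,10,'pics/g1.png')
E
```

```text
time: 10.35
tool_pos: [0.4706, 0.322, 0.2164]
tcp_rot: [-0.137, 2.155, -2.154]
wrist_force: [0.2, 0.7, -0.2]
width: 0.586
t 10.35 pos [0.4706 0.322  0.2164] F [ 0.2  0.7 -0.2] T [ 0.02 -0.    0.  ] w 0.586
q [ 5.570e-01  9.500e-02  1.877e+00 -1.000e-03  1.168e+00  2.000e+00] approach [ 0.002  0.    -1.   ] jaw yaw -82.7
```

View pics/g2.png

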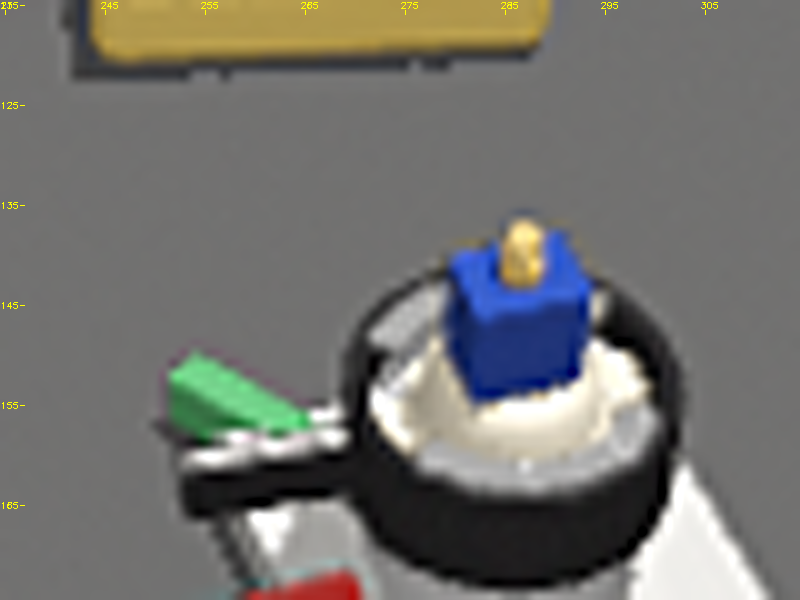

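View pics/g1.png

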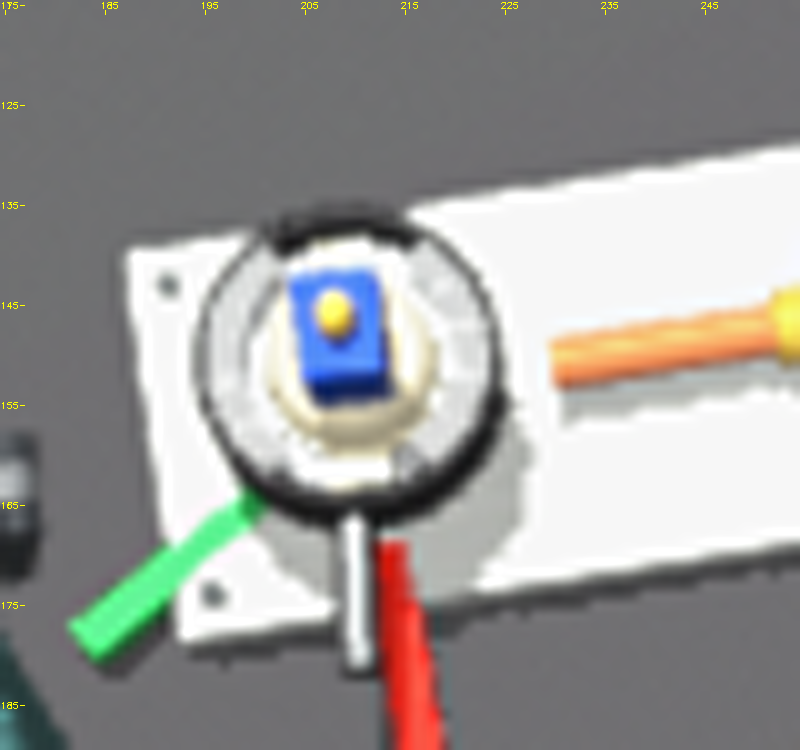

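```bash
python3 -c "
from h import *
print(unproj('top',208,145.7,.142),unproj('side',235+52.3-.5,115+22.5-.5,.142))
for q in ((355,520),(358,665)): print(unproj('top',175+q[0]/10-.5,115+q[1]/10-.5,.076))
"
python3 -m jog '[[0,-15,0,10,50],[2,-30,0,20,50],[4,-45,0,30,50],[6,-60,0,40,50],[8,-75,0,50,45],[10,-90,0,60,40],[13,-105,0,70,40],[16,-115,0,80,40],[19,-125,0,90,40],[19,-125,0,100,40]]'; python3 st.py
```

```text
[0.56943815 0.20022022 0.142     ] [0.56991465 0.20726562 0.142     ]
[0.52276751 0.19832885 0.076     ]
[0.47795202 0.19550774 0.076     ]
time: 11.7
tool_pos: [0.4904, 0.1944, 0.2153]
tcp_rot: [-1.338, 0.983, -0.983]
wrist_force: [0.9, 1.4, 0.2]
width: 0.469
t 11.7 pos [0.4904 0.1944 0.2153] F [0.9 1.4 0.2] T [0.02 0.01 0.01] w 0.469
q [ 3.310e-01  1.500e-02  1.963e+00 -1.000e-03  1.163e+00  2.700e-02] approach [-0.    -0.001 -1.   ] jaw yaw 17.4
```

```bash
python3 -m jog '[[0,0,0,10,40],[0,0,-10,20,40],[0,0,-20,30,40],[0,0,-30,40,40],[0,0,-40,50,40],[0,0,-60,60,40],[0,0,-80,70,40],[0,0,-90,76,40],[0,0,-95,76,40],[0,0,-95,76,40]]'; python3 st.py;  python3 - <<'E'
from workcell import bot
import cv2,pickle
from h import crop
for n in('side','top'): pickle.dump(bot.read_camera(n),open(n+'.pkl','wb'))
crop('side',225,105,80,75,8,'pics/h2.png')
E
```

```text
time: 12.95
tool_pos: [0.4896, 0.1958, 0.1201]
tcp_rot: [-1.571, -0.042, 0.043]
wrist_force: [0.4, -0.7, 0.3]
width: 0.469
t 12.95 pos [0.4896 0.1958 0.1201] F [ 0.4 -0.7  0.3] T [-0.03 -0.02 -0.02] w 0.469
q [ 0.333  0.114  2.05  -0.     0.978 -1.291] approach [-0.001 -0.    -1.   ] jaw yaw 93.1
```

View pics/h2.png

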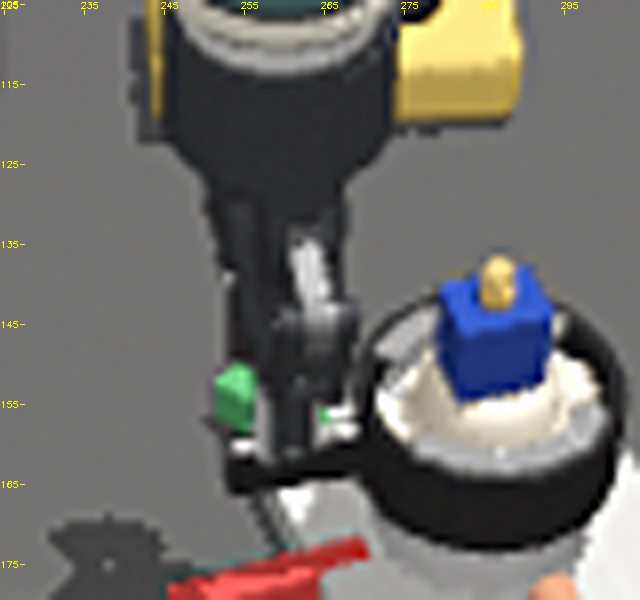

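```bash
python3 -m jog '[[0,0,-15,0,40],[0,0,-30,0,40],[0,0,-42,0,40],[0,0,-48,0,40],[0,0,-48,0,40],[0,0,-48,0,0],[0,0,-48,0,0],[0,0,-48,0,0],[0,0,-48,0,0],[0,0,-48,0,0]]' 25; python3 st.py
```

```text
time: 14.3
tool_pos: [0.4898, 0.1971, 0.0729]
tcp_rot: [-1.57, -0.046, 0.044]
wrist_force: [-0.2, 3.0, 2.3]
width: 0.139
t 14.3 pos [0.4898 0.1971 0.0729] F [-0.2  3.   2.3] T [0.45 0.01 0.28] w 0.139
q [ 0.335  0.177  2.081  0.     0.882 -1.293] approach [ 0.001  0.001 -1.   ] jaw yaw 93.3
```

```bash
python3 -c "
import numpy as np
c=np.array([.570,.2018]);p0=np.array([.4898,.1971])-c
for t in (6,12,18,24,30,36,42,47,51):
  a=-np.radians(t);R=np.array([[np.cos(a),-np.sin(a)],[np.sin(a),np.cos(a)]]);print(t,np.round((R@p0-p0)*1e3,1))"
```

```text
6 [-0.1  8.4]
12 [ 0.8 16.8]
18 [ 2.5 25. ]
24 [ 5. 33.]
30 [ 8.4 40.7]
36 [12.6 48. ]
42 [17.5 54.9]
47 [22.1 60.1]
51 [26.1 64.1]
```

```bash
python3 -m jog '[[0,8,0,-6,0],[1,17,0,-12,0],[2.5,25,0,-18,0],[5,33,0,-24,0],[8.5,41,0,-30,0],[12.5,48,0,-36,0],[17.5,55,0,-42,0],[22,60,0,-47,0],[26,64,0,-51,0],[26,64,0,-51,0]]'; python3 st.py; python3 - <<'E'
from workcell import bot
import cv2,pickle
from h import crop
for n in('side','top'): pickle.dump(bot.read_camera(n),open(n+'.pkl','wb'))
crop('side',225,105,80,75,8,'pics/i2.png')
E
```

```text
time: 15.55
tool_pos: [0.5155, 0.2612, 0.0729]
tcp_rot: [-1.47, 0.651, -0.651]
wrist_force: [-1.5, 2.6, 5.2]
width: 0.133
t 15.55 pos [0.5155 0.2612 0.0729] F [-1.5  2.6  5.2] T [ 0.27  0.29 -0.12] w 0.133
q [ 4.250e-01  2.620e-01  1.974e+00  1.000e-03  9.050e-01 -3.130e-01] approach [ 0.     0.001 -1.   ] jaw yaw 42.3
```

View pics/i2.png

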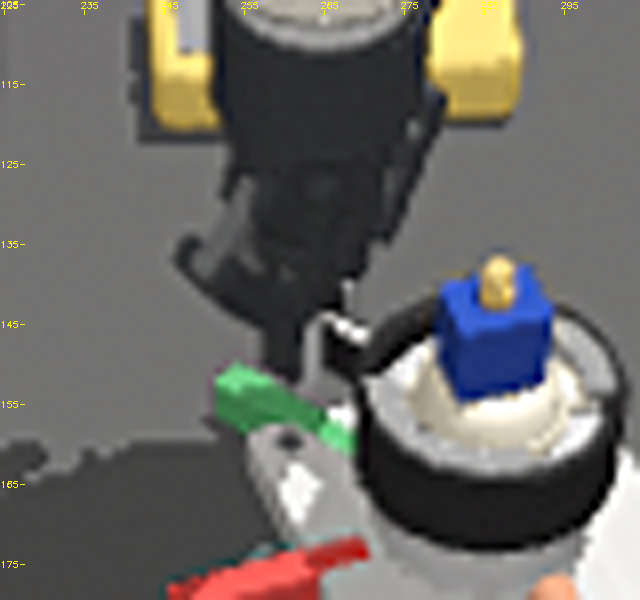

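```bash
python3 -m jog '[[0,0,0,0,35],[0,0,0,0,35],[0,0,0,0,35],[0,0,20,0,35],[0,0,60,0,40],[0,0,110,0,45],[0,-40,130,0,45],[0,-90,130,0,45],[0,-150,130,0,45],[0,-200,130,0,45]]'; python3 st.py; python3 - <<'E'
from workcell import bot
import cv2,pickle
from h import crop
for n in('side','top'): pickle.dump(bot.read_camera(n),open(n+'.pkl','wb'))
crop('side',235,115,100,100,6,'pics/j2.png')
crop('top',175,115,120,85,6,'pics/j1.png')
E
```

```text
time: 16.9
tool_pos: [0.5155, 0.0589, 0.2042]
tcp_rot: [-1.47, 0.649, -0.653]
wrist_force: [0.9, 0.3, -0.0]
width: 0.525
t 16.9 pos [0.5155 0.0589 0.2042] F [ 0.9  0.3 -0. ] T [-0.02 -0.02  0.02] w 0.525
q [ 0.066  0.006  1.994 -0.     1.139 -0.672] approach [ 0.003 -0.    -1.   ] jaw yaw 42.3
```

View pics/j1.png

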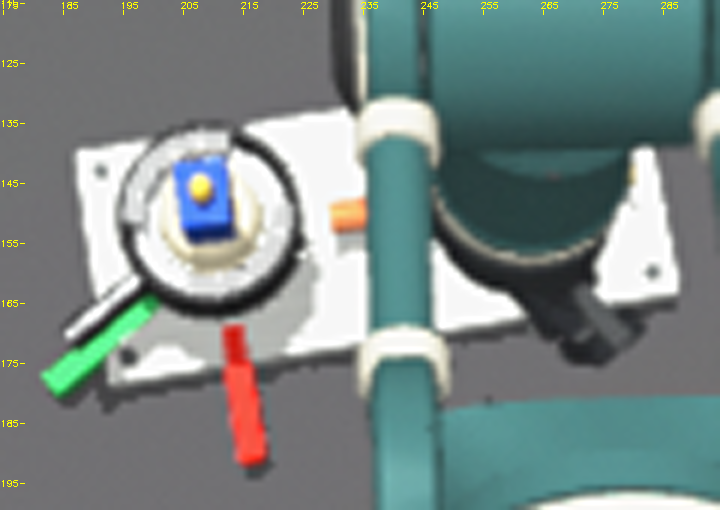

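View pics/j2.png

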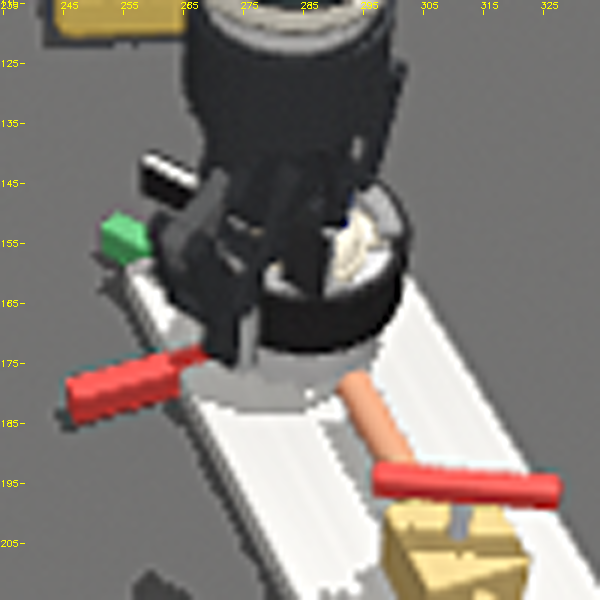

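```bash
python3 -c "
from h import *
P=[unproj('top',175+a/6-.5,115+b/6-.5,.076) for a,b in((139,282),(69,333))]
c=np.array([.570,.2018])
for p in P:
  d=p[:2]-c;print(p,np.hypot(*d),np.degrees(np.arctan2(d[1],d[0])))
d=P[1]-P[0];print(np.degrees(np.arctan2(d[1],d[0])))
print(unproj('top',175+200/6-.5,115+187/6-.5,.142))
# T bar ends side
for a,b in((374,480),(560,490)): print(unproj('side',235+a/6-.5,115+b/6-.5,.091))
"
```

```text
[0.53738171 0.23672492 0.076     ] 0.047788105838775165 133.04408590298343
[0.50994177 0.27104332 0.076     ] 0.09166039599970638 130.93675138690688
128.64475718476467
[0.56952511 0.20070625 0.142     ]
[0.56474682 0.04603847 0.091     ]
[0.64184455 0.02813481 0.091     ]
```

```bash
python3 -m jog '[[15,-5,0,8,45],[35,-10,0,16,45],[55,-15,0,24,45],[75,-20,0,31,45],[87,-25,-20,34,45],[87,-25,-40,34,45],[87,-25,-60,34,45],[87,-25,-60,34,45],[87,-25,-60,34,45],[87,-25,-60,34,45]]'; python3 st.py; python3 - <<'E'
from workcell import bot
import cv2,pickle
from h import crop
for n in('side',): pickle.dump(bot.read_camera(n),open(n+'.pkl','wb'))
crop('side',265,145,90,80,7,'pics/k2.png')
E
```

```text
time: 18.25
tool_pos: [0.6029, 0.0358, 0.1434]
tcp_rot: [-1.562, 0.187, -0.19]
wrist_force: [0.3, 0.0, 0.6]
width: 0.527
t 18.25 pos [0.6029 0.0358 0.1434] F [0.3 0.  0.6] T [-0.   -0.03  0.  ] w 0.527
q [ 0.018  0.224  1.872  0.     1.044 -1.313] approach [ 0.002  0.    -1.   ] jaw yaw 76.3
```

View pics/k2.png

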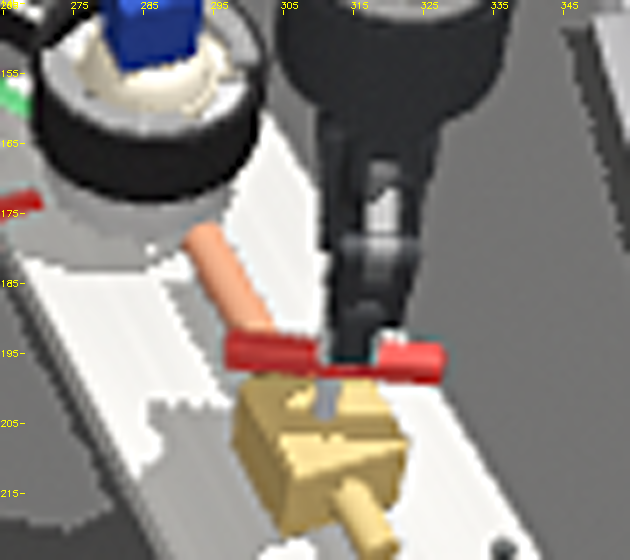

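The fingers straddle the T-bar above the spindle, at side (311,192). I descend 46 mm, close and start turning.

```bash
python3 -m jog '[[0,0,-15,0,45],[0,0,-30,0,45],[0,0,-42,0,45],[0,0,-46,0,45],[0,0,-46,0,0],[0,0,-46,0,0],[0,0,-46,0,0],[0,0,-46,0,0],[0,0,-46,0,0],[0,0,-46,0,0]]' 30; python3 st.py; python3 -m jog '[[0,0,0,-5,0],[0,0,0,-10,0],[0,0,0,-15,0],[0,0,0,-22,0],[0,0,0,-30,0],[0,0,0,-38,0],[0,0,0,-46,0],[0,0,0,-54,0],[0,0,0,-62,0],[0,0,0,-70,0]]'; python3 st.py
```

```text
time: 19.55
tool_pos: [0.6026, 0.0354, 0.0967]
tcp_rot: [-1.563, 0.188, -0.189]
wrist_force: [0.5, -2.2, 0.6]
width: 0.134
t 19.55 pos [0.6026 0.0354 0.0967] F [ 0.5 -2.2  0.6] T [-0.45  0.04 -0.03] w 0.134
q [ 0.018  0.276  1.904 -0.     0.961 -1.313] approach [ 0.001 -0.    -1.   ] jaw yaw 76.3
time: 20.8
tool_pos: [0.6016, 0.0345, 0.0967]
tcp_rot: [-1.26, 1.132, -1.132]
wrist_force: [-4.6, -5.6, 3.9]
width: 0.134
t 20.8 pos [0.6016 0.0345 0.0967] F [-4.6 -5.6  3.9] T [-0.92  0.52  0.15] w 0.134
q [ 0.017  0.275  1.905 -0.002  0.963 -0.087] approach [-0.002 -0.002 -1.   ] jaw yaw 6.0
```

```bash
python3 -m jog '[[-0.5,-0.5,0,-8,0],[-0.5,-0.5,0,-16,0],[-0.5,-0.5,0,-24,0],[-0.5,-0.5,0,-32,0],[-0.5,-0.5,0,-40,0],[-0.5,-0.5,0,-48,0],[-0.5,-0.5,0,-56,0],[-0.5,-0.5,0,-64,0],[-0.5,-0.5,0,-72,0],[-0.5,-0.5,0,-80,0]]'; python3 st.py; python3 -m jog '[[0,0,0,0,30],[0,0,0,0,35],[0,0,0,0,35],[0,0,15,0,45],[0,0,30,0,45],[0,0,45,10,45],[0,0,45,20,45],[0,0,45,30,45],[0,0,45,40,45],[0,0,45,50,45]]'; python3 -m jog '[[0,0,0,10,45],[0,0,0,20,45],[0,0,0,30,45],[0,0,0,40,45],[0,0,0,50,45],[0,0,0,60,45],[0,0,0,70,45],[0,0,0,80,45],[0,0,0,90,45],[0,0,0,100,45]]'; python3 st.py
```

```text
time: 22.05
tool_pos: [0.6002, 0.0353, 0.0967]
tcp_rot: [-0.295, 2.074, -2.073]
wrist_force: [-6.6, -1.3, 6.6]
width: 0.136
t 22.05 pos [0.6002 0.0353 0.0967] F [-6.6 -1.3  6.6] T [-0.22  0.84  0.03] w 0.136
q [0.017 0.274 1.907 0.    0.965 1.308] approach [-0.004  0.    -1.   ] jaw yaw -74.0
time: 23.3
tool_pos: [0.6026, 0.0352, 0.143]
tcp_rot: [-0.986, 1.502, -1.504]
wrist_force: [-0.6, 0.9, -0.4]
width: 0.527
time: 24.55
tool_pos: [0.6026, 0.0352, 0.143]
tcp_rot: [-1.563, 0.182, -0.185]
wrist_force: [0.5, 1.1, 0.0]
width: 0.527
t 24.55 pos [0.6026 0.0352 0.143 ] F [0.5 1.1 0. ] T [ 0.01 -0.05  0.02] w 0.527
q [ 0.017  0.223  1.873  0.     1.043 -1.32 ] approach [ 0.002  0.    -1.   ] jaw yaw 76.6
```

```bash
python3 -m jog '[[-1,0,0,10,45],[-1,0,0,20,45],[-1,0,0,29,45],[-1,0,0,29,45],[-1,0,0,29,45],[-1,0,0,29,45],[-1,0,0,29,45],[-1,0,0,29,45],[-1,0,0,29,45],[-1,0,0,29,45]]'; python3 st.py; python3 - <<'E'
from workcell import bot
import cv2,pickle
from h import crop
for n in('side','top'): pickle.dump(bot.read_camera(n),open(n+'.pkl','wb'))
crop('side',235,115,120,105,6,'pics/l2.png')
E
```

```text
time: 25.8
tool_pos: [0.6008, 0.0352, 0.1412]
tcp_rot: [-1.561, -0.209, 0.209]
wrist_force: [0.7, 0.3, -0.1]
width: 0.529
t 25.8 pos [0.6008 0.0352 0.1412] F [ 0.7  0.3 -0.1] T [-0.06  0.01 -0.04] w 0.529
q [ 0.017  0.223  1.877 -0.     1.041 -1.82 ] approach [-0. -0. -1.] jaw yaw 105.3
```

View pics/l2.png

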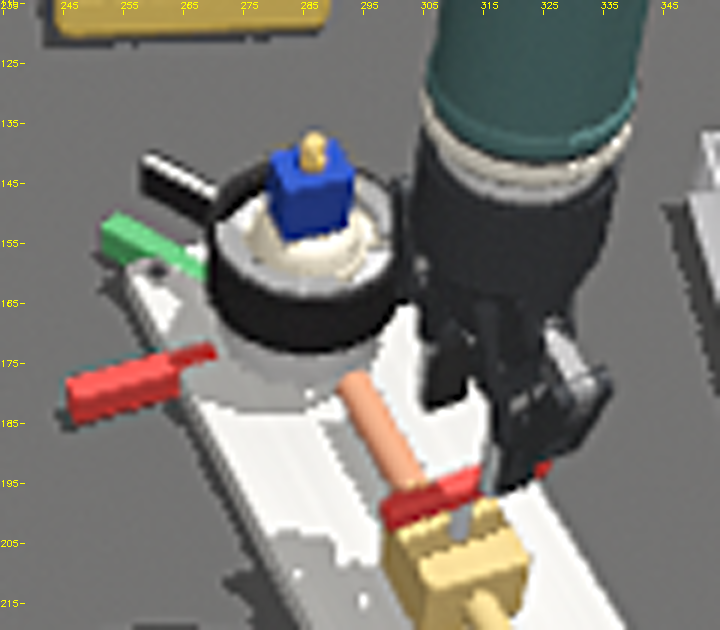

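```bash
python3 -m jog '[[0,0,-15,0,45],[0,0,-30,0,45],[0,0,-42,0,45],[0,0,-46,0,45],[0,0,-46,0,0],[0,0,-46,0,0],[0,0,-46,0,0],[0,0,-46,0,0],[0,0,-46,0,0],[0,0,-46,0,0]]' 30; python3 st.py; python3 -m jog '[[0,0,0,-8,0],[0,0,0,-16,0],[0,0,0,-24,0],[0,0,0,-32,0],[0,0,0,-40,0],[0,0,0,-48,0],[0,0,0,-56,0],[0,0,0,-64,0],[0,0,0,-72,0],[0,0,0,-80,0]]'; python3 st.py
```

```text
time: 27.15
tool_pos: [0.6012, 0.0355, 0.0958]
tcp_rot: [-1.56, -0.21, 0.208]
wrist_force: [-0.3, 3.4, 1.4]
width: 0.137
t 27.15 pos [0.6012 0.0355 0.0958] F [-0.3  3.4  1.4] T [0.49 0.07 0.05] w 0.137
q [ 1.700e-02  2.740e-01  1.908e+00  1.000e-03  9.580e-01 -1.820e+00] approach [ 0.001  0.001 -1.   ] jaw yaw 105.3
time: 28.4
tool_pos: [0.6012, 0.0358, 0.0957]
tcp_rot: [-1.383, 0.882, -0.882]
wrist_force: [0.3, 4.4, 2.5]
width: 0.137
t 28.4 pos [0.6012 0.0358 0.0957] F [0.3 4.4 2.5] T [0.66 0.12 0.14] w 0.137
q [ 1.800e-02  2.740e-01  1.908e+00  1.000e-03  9.580e-01 -4.190e-01] approach [ 0.001  0.001 -1.   ] jaw yaw 25.0
```

```bash
python3 -m jog '[[0,0,0,-2,0],[0,0,0,-4,0],[0,0,0,-6,0],[0,0,0,-8,0],[0,0,0,-10,0],[0,0,0,-12,0],[0,0,0,-14,0],[0,0,0,-16,0],[0,0,0,-18,0],[0,0,0,-18,0]]'; python3 st.py;  python3 -m jog '[[0,0,0,-2,0],[0,0,0,-4,0],[0,0,0,-6,0],[0,0,0,-8,0],[0,0,0,-10,0],[0,0,0,-10,0],[0,0,0,-10,0],[0,0,0,-10,0],[0,0,0,-10,0],[0,0,0,-10,0]]'; python3 st.py
```

```text
time: 29.65
tool_pos: [0.6013, 0.0358, 0.0958]
tcp_rot: [-1.268, 1.111, -1.112]
wrist_force: [-0.3, 5.3, 2.2]
width: 0.132
t 29.65 pos [0.6013 0.0358 0.0958] F [-0.3  5.3  2.2] T [ 0.91 -0.01  1.27] w 0.132
q [ 0.018  0.274  1.908 -0.     0.958 -0.114] approach [ 0.001  0.    -1.   ] jaw yaw 7.6
time: 30.9
tool_pos: [0.6013, 0.0358, 0.096]
tcp_rot: [-1.193, 1.233, -1.237]
wrist_force: [-0.3, 6.1, 3.2]
width: 0.135
t 30.9 pos [0.6013 0.0358 0.096 ] F [-0.3  6.1  3.2] T [0.99 0.16 3.82] w 0.135
q [ 0.019  0.274  1.908 -0.003  0.959  0.055] approach [ 0.001 -0.002 -1.   ] jaw yaw -2.0
```

The z torque rose from 0.14 to 3.8 N m after about 245° in total, so the stop is reached. I release, retreat and check.

```bash
python3 -m jog '[[0,0,0,5,0],[0,0,0,7,0],[0,0,0,7,30],[0,0,0,7,40],[0,0,0,7,45],[0,0,20,7,45],[0,0,60,7,45],[0,0,110,7,45],[0,-40,130,7,45],[0,-95,130,7,45]]'; python3 -m jog '[[0,-50,0,0,45],[0,-100,0,0,45],[0,-150,0,0,45],[0,-200,0,0,45],[0,-220,0,0,45],[0,-220,0,0,45],[0,-220,0,0,45],[0,-220,0,0,45],[0,-220,0,0,45],[0,-220,0,0,45]]'; python3 st.py; python3 - <<'E'
from workcell import bot
import cv2,pickle
from h import crop
for n in('side','top'):
    c=bot.read_camera(n);pickle.dump(c,open(n+'.pkl','wb'))
crop('side',235,115,120,120,5,'pics/m2.png');crop('top',175,115,120,85,6,'pics/m1.png')
cv2.imwrite('pics/m0.png',c['pixels'][:,:,::-1])
E
```

```text
time: 32.15
tool_pos: [0.6031, -0.0601, 0.2307]
tcp_rot: [-1.24, 1.146, -1.157]
wrist_force: [0.5, 0.2, -0.2]
width: 0.525
time: 33.4
tool_pos: [0.6009, -0.2791, 0.2253]
tcp_rot: [-1.244, 1.154, -1.153]
wrist_force: [-0.2, 0.2, -0.2]
width: 0.525
t 33.4 pos [ 0.6009 -0.2791  0.2253] F [-0.2  0.2 -0.2] T [-0.03 -0.01 -0.01] w 0.525
q [-0.472  0.261  1.666  0.     1.215 -0.548] approach [-0.  0. -1.] jaw yaw 4.3
```

View pics/m1.png

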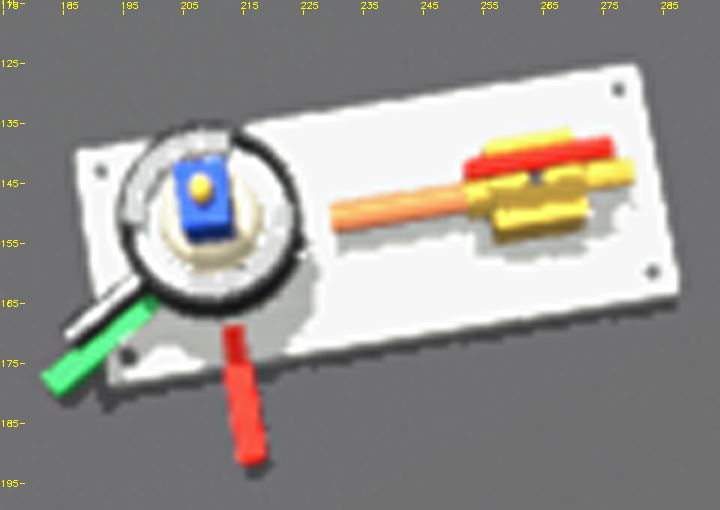

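View pics/m2.png

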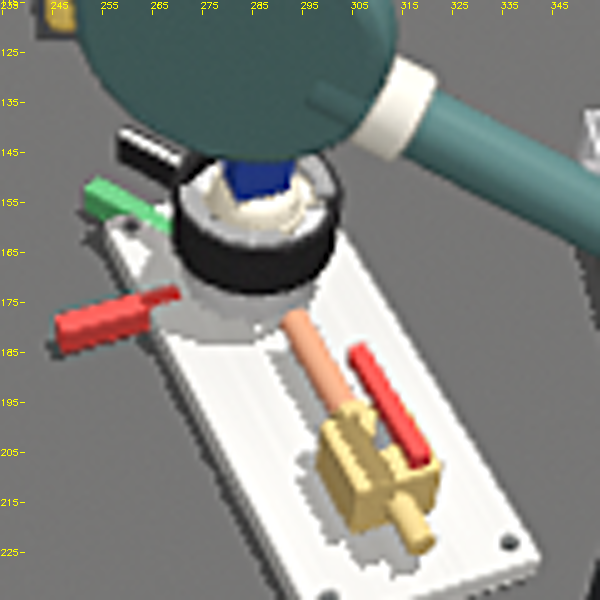

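View pics/m0.png

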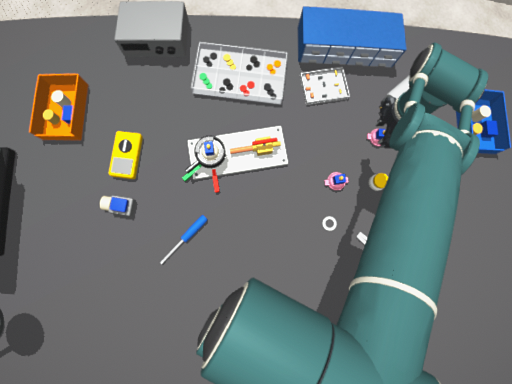

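```bash
python3 -c "
from h import *
P=[unproj('top',175+a/6-.5,115+b/6-.5,.098) for a,b in((464,173),(614,148))]
d=P[0]-P[1];print(P,np.degrees(np.arctan2(d[1],d[0])))
a=np.degrees(np.arctan2(d[1],d[0]));print('valve',np.radians(10.7+360-a-0))
"
```

```text
[array([0.59296427, 0.07308416, 0.098     ]), array([ 0.60840851, -0.00237169,  0.098     ])] 101.56748130525719
valve 4.697248575408453
```

```bash
python3 -c "
from workcell import bot
print(bot.finish_job())"; python3 st.py
```

```text
the job is handed in; nothing more can be done
None
the job is handed in; nothing more can be done
```

The job is done and handed in at about 33.5 s of the 69 s; the hand-in gave no verdict.

- **Pump head:** I set the cream-and-blue head in the receiver and let go. On release the gripper was at the expected seated height. The last picture puts its nozzle within about 2 mm of the receiver's axis, with the tabs about 3° off the stand's x axis. The side camera's nozzle reading was about 5 mm off in y. I put that down to reading the wrong part of the nozzle and did not check it further.
- **Collar:** I swung the lever about 51° clockwise, so it stands over the green mark. My readings of its direction ran from 129° to 133°, against 131.7–133.3° for the mark. That puts the collar at about 1.15 rad.
- **Valve:** I wound the T-handle to its stop in two grips; the turning moment rose to 3.8 N m there. The picture afterwards gives about 4.70 rad.
- **Bystanders:** The arm made no contact with the other things. In the last top view those I could see were in place; the arm hid most of the pliers.

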